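# Set a rail to the stop and bring the drill down on its mark

### The arm

A 6-joint arm with a two-finger parallel gripper is mounted at the origin on the work surface. World frame = base frame: x ahead of the robot, y to its left, z up, the work surface at z = 0. Lengths are in m, angles in rad, forces in N, time in s.
With the tool pointing down it reaches from about 0.275 to 0.825 m from the base axis. Payload 4.9 kg.
Tool frame: the origin (TCP) lies at the very end of the fingers, on their centre line; the grasp point (between the pads) lies 19 mm behind it; z points along the fingers, y is the line along which they close (so a half turn about z gives the same grasp; the last joint's range is limited). The gripper opens to 85 mm and grips with 20 to 120 N. Pads are 22 mm wide; open, the fingers measure 114 mm over their backs; the gripper's body (76 mm by 85 mm) begins 54 mm behind the grasp point. The pads swing forward as they close: fully open they stand 13 mm farther back than shut.
Start: joints at [1.013, 0.326, -0.193, 1.052, 0, 1.437], TCP at [0.226, 0.501, 0.231] pointing down, gripper open.
Joint ranges: [-2.65, 2.65], [-0.97, 1.79], [-1.3, 1.35], [-1.93, 2.1], [-1.47, 1.37], [-3.14, 3.14]. Speed limits (rad/s): [2.57, 2.57, 3.14, 3.14, 3.14, 3.14].

### API

Orientations are given as a rotation vector (axis times angle).
In Python, from station import ctrl, vision gives the robot as it stands. The module is installed in compiled form; this text tells all that it offers.
- The arm moves only by the tool jog_arm, never from a script. Its argument "series" is a list of rows, each a list of 2 entries, a list of its own where there are three numbers: the shift along the tool's x, y, z in cm, then the turn about the tool's z in rad. A call has 1 to 12 rows; each row shifts and turns the commanded pose from where the row before left it, along the tool's axes as they then stand; what a row does not reach is not made up. A row lasts 1/10 s, in which the tool goes at most 50 mm and 8.59 degrees, less where a joint would pass 70% of its speed; a pose out of reach is approached as far as the arm can. A call is refused whole if a number of a shift passes 5 or a number of a turn 0.15, either way. A call with a gripper value outside its range is refused whole. "jaw" is the opening, from -1 (shut) to 1 (fully open), set as the call begins (left out, the last holds). The fingers move at their own pace and stop on an object; the grip force is fixed at half the most. Time passes only in rows, so rows that do not move let the fingers close. It gives the time, the measured TCP pose, the force, the opening and the grip force at its end, in the units of the state.
- ctrl.get_state(): the state, without advancing time (a new reading comes with each control period).
- vision.get_image(name): name is "scene" or "top"; returns a dict with "color" (480x640x3 uint8, red, green, blue), "camera_matrix" (3x3 intrinsics, pixels), "dist" ([k1, k2, p1, p2, k3] as OpenCV has them; the pictures are not rectified), "cam_to_world" (4x4, takes a point from camera to world coordinates). Camera axes: x right, y up, looking along -z (the intrinsics and any distortion apply to the point x, -y, -z); pixel columns grow to the right and rows downward; lengths in m; the calibration is good to about 2 mm. A picture is of the moment at which its call begins. There is no depth.
- ctrl.close_job(): hands the job in; it is judged then, once.
The state is a dict: "time": time; "q": joint angles; "qd": joint speeds; "tau": joint torques, N m; "position": TCP position; "tcp_rot": TCP orientation; "contact_force": force on the tool from outside, world axes, zero at the start; "moment": the same for the moment, N m; "width": finger opening in m; "grasp_force": force on a finger pad.
Only numpy, scipy, OpenCV 4.12 (cv2) and the standard library are available. Lean on these libraries where they do the work, as an engineer would, in place of code of your own. Each camera call takes 0.05 s, during which the arm holds its last target. There are 200 camera calls.

### The job

The bench drill is switched off. With a fingertip, push the marked rail along the fence until its end is up against the stop block, so that its pencil cross lies under the bit; then push a spoke of the feed handle round with one finger until the bit rests on the cross, without leaning hard on it, and finish while holding it there, so that the depth stop can be set. Do not pick anything up, and leave the other things on the bench where they are.

Things in the scene. Friction and masses are not known exactly. Their poses are not given: they have to be found in the camera images.
- drill: Fixed grey bench drill with a plywood work table. Origin on the bench directly under the spindle axis; x points from the operator's side back to the column, y along the fence towards the long free end of the work table, z up. Plywood: upper face at z = 40 mm, x -100 to 85 mm, y -160 to 240 mm. All offsets in this list are in this frame, in mm.
- fence (a point): Foot of the aluminium fence's front face, in line with the spindle: (22, 0, 40). The fence runs along y from -160 to 240, 18 mm thick, 36 mm high.
- head_front (a point): Centre of the head's front face, (-45, 0, 237). Head with black belt cover on top: x -51 to 175, y -45 to 45, z 192 to 319 mm. Round motor and column behind it, to x = 241.
- stop_face (a point): Foot, on the plywood, of the stop block's face that the rail must meet: (0, -90, 40). Dark wooden block, x -19 to 21, y -118 to -90, 34 mm high, clamped to the fence by a steel strap with a brass knob on it, top at z = 93. Axes as the drill's.
- hub (a point): Feed handle on the -y side of the head: three steel spokes 9 mm thick, 120 degrees apart, leaning outwards to black balls. This point is on its axis (along the drill's y), where the spokes meet: (30, -87, 237); hub 32 mm in diameter out to y = -95. At rest the front spoke points 45 degrees up to the operator (-x), the next 15 degrees up to the back, the third almost straight down.
- feed (a joint): Angle of the handle in rad: 0 at rest, bit fully up; grows as the front spoke goes forward and down (limit 2.0). The bit goes down 22 mm per rad and meets the rail's top at about 0.91, front spoke 7 degrees below level. A spring turns it back when released: 2 to 4 N at the ball, plus 1 N there for each 4.5 N of the bit on the wood.
- front_ball (a point): Centre of the black ball, 28 mm in diameter, at the end of the front spoke: 100 mm from the handle's axis, at y = -117 in the drill's frame, with (-41, -117, 308) at rest; circles with the handle.
- bit: Steel drill bit of 8 mm diameter with a pointed tip, 50 mm out of the chuck (chuck 32 mm in diameter), on the spindle axis. Pressed on the rail it bears lightly at a feed of 0.92 to 0.97 rad; over 80 N (some 20 N at the ball, feed about 1.0) it bruises the wood.
- bit_tip (a point): Point of the bit; at rest (0, 0, 84) mm in the drill's frame, 20 mm over the rail's top; goes straight down.
- rail: Loose beech rail, 44 x 220 x 24 mm (x, y, z), about 0.16 kg, lying flat on the plywood against the fence (up to 2 mm off it), 35 to 75 mm short of the stop block. Origin at the centre of its underside; y along its length, its -y end faces the stop.
- rail_mark (a point): The pencil cross on the rail's upper face, on its centre line, 90 mm from the end that meets the stop.
- rail_stop_end (a point): Middle of the lower edge of the rail's end that must meet the stop block.
- rail_push_end (a point): Centre of the rail's other end face (44 mm wide, 24 mm high), the one away from the stop, in the open on the drill's +y side.
- chuck_key: Bystander: steel T-shaped chuck key, 71 x 61 x 13 mm, lying on the plywood in front of the rail.
- pencil: Bystander: flat red carpenter's pencil, 172 x 14 x 8 mm, lying on the plywood in front of the rail.
- hammer: Bystander: hammer lying on the bench, right of the drill.
- glue: Bystander: white glue bottle, 60 mm in diameter, 150 mm tall, standing right of the drill.
- drilled_rail: Bystander: a second rail of the same size, already drilled (a round hole in place of the cross), lying on the bench left of the drill.
- gouge: Bystander: carving gouge with a wooden handle, 245 mm long, lying on the bench left of the drill.
- tool_jar: Bystander: glass jar, 92 mm in diameter, with carving tools standing in it to about 205 mm, right of the drill.
Things that resemble listed ones, but are neither listed nor needed, are in the scene too. Leave any purple look-alike of the rail alone.

How it is judged:
By the outcome, as a careful person would: the job done as asked, in the order asked, and still so for the second after the job is handed in, while the arm keeps its last pose, push and grip.
It also fails if it takes over 51 s, if anything falls off the work surface, if the arm or the gripper's body presses on something with over 40 N, if the wrist force passes 120 N, or if a joint passes its speed limit or range.

## Working session

There is one attempt and no reset: what is moved stays moved. The work goes in short steps, Python scripts to look and compute and a tool call to move; the robot and the scene stay as the last step left them, time stands still between calls to the robot, and variables do not carry over. Pictures are saved under pics/ and viewed, at most 10 in all, crops included, and the job is handed in when it is done.

Besides the shell and the picture viewer there is one more tool, called after "Request:" as name(argument=value, ...) on one line, values as JSON. jog_arm: Moves the arm, as the interface text tells. Its arguments: {"type":"object","properties":{"series":{"type":"array","items":{"type":"array"}},"jaw":{"type":"number"}},"required":["series"]}

```bash
mkdir -p pics; python3 - <<'E'
from station import ctrl, vision
import cv2,pickle
s=ctrl.get_state();print(s)
for n in("scene","top"):
    d=vision.get_image(n);pickle.dump(d,open(n+".pkl","wb"))
    cv2.imwrite(f"pics/{n}0.png",d["color"][:,:,::-1]);print(n,d["camera_matrix"],d["dist"],d["cam_to_world"])
E
```

```text
{'time': 0.0, 'q': array([ 1.01278717e+00,  3.26940557e-01, -1.93567265e-01,  1.05196159e+00,
        3.50025069e-05,  1.43659558e+00]), 'qd': array([-0.00233807,  0.00018243,  0.0011276 ,  0.00047734,  0.00148704,
       -0.00039485]), 'tau': array([ 1.12964208e-03, -4.43404198e+01,  2.62436914e+01,  1.54045830e-02,
       -1.37779184e-04, -3.58018383e-06]), 'position': array([0.22586299, 0.50087531, 0.23050992]), 'tcp_rot': array([-6.60619266e-01, -3.07073410e+00,  2.45310986e-03]), 'contact_force': array([-0.45874713, -0.1475928 ,  0.52780495]), 'moment': array([0.08431168, 0.04769729, 0.00307334]), 'grasp_force': 0.0, 'width': 0.08551644869676807}
scene [[619.72318284   0.         314.52005363]
 [  0.         619.72318284 243.98299955]
 [  0.           0.           1.        ]] [-0.21800888  0.          0.          0.          0.        ] [[-1.52432876e-01  9.07314739e-01 -3.91847142e-01 -2.42494276e-01]
 [-9.88313742e-01 -1.39776910e-01  6.08141608e-02  8.99971128e-02]
 [ 4.06401681e-04  3.96537993e-01  9.18018222e-01  1.82485744e+00]
 [ 0.00000000e+00  0.00000000e+00  0.00000000e+00  1.00000000e+00]]
top [[498.82807228   0.         318.40389507]
 [  0.         498.82807228 245.07101868]
 [  0.           0.           1.        ]] [0.03815976 0.         0.         0.         0.        ] [[ 0.02686861  0.98947353 -0.1421978   0.3171231 ]
 [-0.99960464  0.02777349  0.00438225  0.00831012]
 [ 0.00828545  0.14202383  0.98982856  1.37627804]
 [ 0.          0.          0.          1.        ]]
```

View pics/scene0.png

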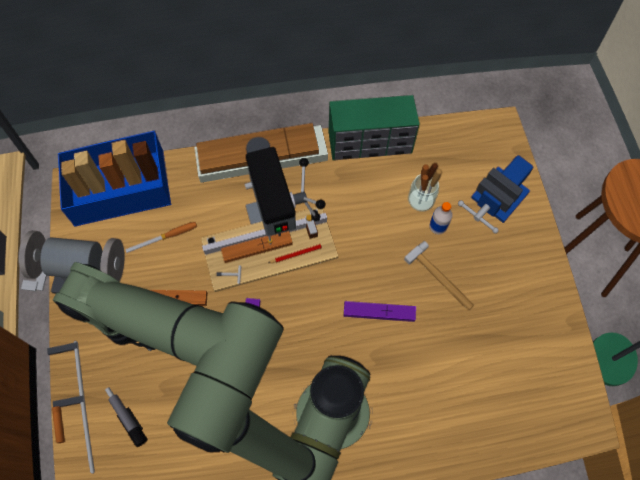

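View pics/top0.png

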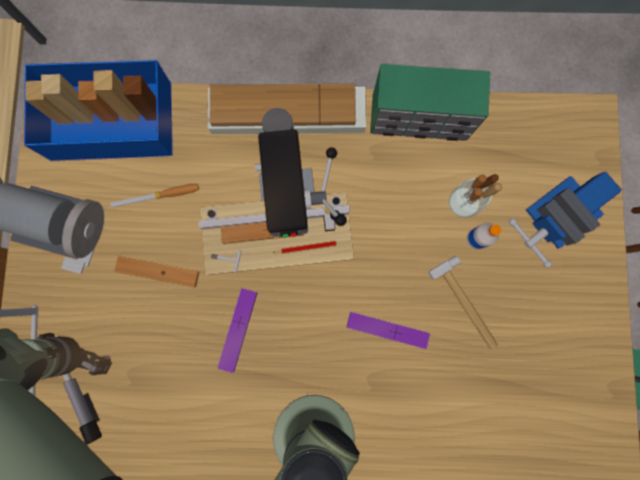

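The scene view shows the drill head at about (270,190), with plywood corners around (203,237) to (337,262). In the top view the plywood spans about (200,207) to (353,265), the rail is at (222–270,233) and the front ball at (341,219). I'll zoom in next.

```bash
cat > h.py <<'E'
import numpy as np,cv2,pickle
def ray(d,uv):
    p=cv2.undistortPoints(np.array(uv,float).reshape(-1,1,2),d["camera_matrix"],d["dist"])[:,0]
    R=d["cam_to_world"][:3,:3];return d["cam_to_world"][:3,3],np.c_[p[:,0],-p[:,1],-np.ones(len(p))]@R.T
def onz(d,uv,z):
    o,r=ray(d,uv);return o+r*((z-o[2])/r[:,2:3])
def proj(d,P):
    T=np.linalg.inv(d["cam_to_world"]);c=np.atleast_2d(P)@T[:3,:3].T+T[:3,3]
    return cv2.projectPoints((c*[1,-1,-1])[:,None],np.zeros(3),np.zeros(3),d["camera_matrix"],d["dist"])[0][:,0]
def tri(d1,u1,d2,u2):
    (o1,r1),(o2,r2)=ray(d1,u1),ray(d2,u2);r1,r2=r1[0],r2[0]
    s=np.linalg.lstsq(np.c_[r1,-r2],o2-o1,rcond=None)[0];a,b=o1+s[0]*r1,o2+s[1]*r2
    return (a+b)/2,np.linalg.norm(a-b)
def load(n):return pickle.load(open(n+".pkl","rb"))
E
python3 - <<'E'
import cv2
a=cv2.imread("pics/top0.png")[180:285,190:365];cv2.imwrite("pics/c1.png",cv2.resize(a,None,fx=4.5,fy=4.5,interpolation=2))
a=cv2.imread("pics/scene0.png")[140:295,195:345];cv2.imwrite("pics/c2.png",cv2.resize(a,None,fx=3.8,fy=3.8,interpolation=2))
E
```

```text
(no output)
```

View pics/c1.png

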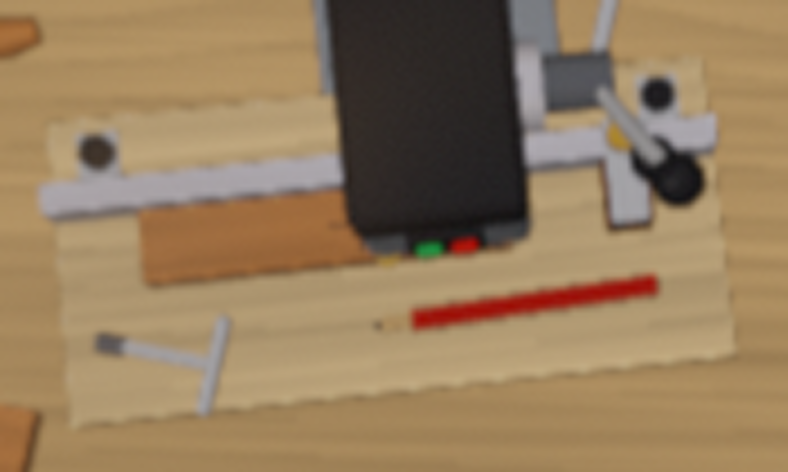

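View pics/c2.png

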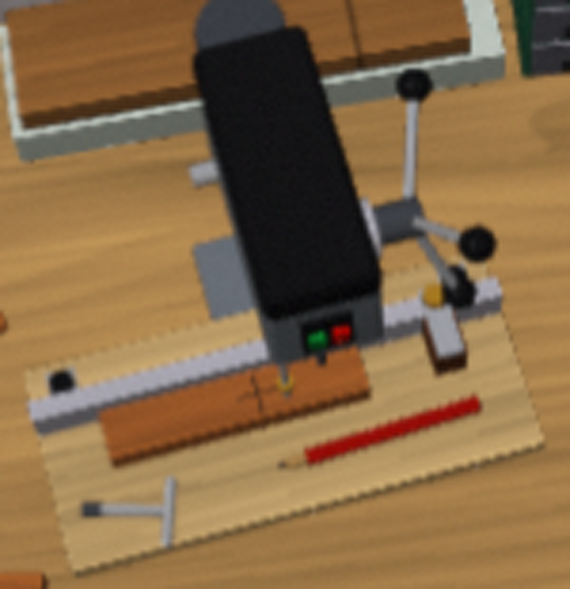

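```bash
cat > m.py <<'E'
from h import *
from scipy.optimize import least_squares
T,S=load("top"),load("scene")
f=lambda L,o,k:(np.array(L,float)+.5)/k-.5+np.array(o)
t=lambda *L:f(L,(190,180),4.5)
s=lambda *L:f(L,(195,140),3.8)
mt=np.array([[-100,240,40],[-100,-160,40],[85,-160,40],[85,240,40],[-41,-117,308]])/1e3
ut=t((72,428),(735,355),(703,57),(48,122),(677,178))
ms=np.array([[-100,240,40],[-100,-160,40],[85,240,40],[-41,-117,308]])/1e3
us=s((75,573),(545,442),(27,370),(478,243))
def W(p,m):
    c,n=np.cos(p[2]),np.sin(p[2]);return m@np.array([[c,-n,0],[n,c,0],[0,0,1]]).T+[p[0],p[1],0]
r=least_squares(lambda p:np.r_[(proj(T,W(p,mt))-ut).ravel(),(proj(S,W(p,ms))-us).ravel()],[.5,.1,0])
p=r.x;np.save("pose.npy",p);print("pose",p,"\nres",r.fun.reshape(-1,2).round(1).tolist())
def D(w):
    return (W([0,0,-p[2]],np.atleast_2d(w)-[p[0],p[1],0])*1e3).round(1)
if __name__=="__main__":
    print("rail push end top corners",D(onz(T,t((140,212),(148,285)),.064)),D(onz(S,s((103,412),(115,465)),.064)))
    print("stop end / mark",D(onz(S,s((358,352),(368,390),(256,393)),.064)))
    print("ball tri",D(tri(T,t((677,178)),S,s((478,243)))[0]))
    print("fence end top",D(onz(T,t((40,192),(45,217),(717,113)),.076)))
    print("keys",D(onz(T,t((95,343),(222,318),(203,412),(378,325),(657,285)),.046)))
E
python3 m.py
```

```text
pose [0.55056577 0.07745922 0.1373263 ] 
res [[-0.0, 0.7], [1.1, 0.7], [0.1, 0.4], [-0.0, 1.3], [0.9, 1.4], [-1.2, -1.6], [-0.2, -1.6], [-1.6, -1.0], [-0.5, -1.2]]
rail push end top corners [[ 22.7 185.1  64. ]
 [-21.4 184.   64. ]] [[ 13.8 182.2  64. ]
 [-34.3 183.5  64. ]]
stop end / mark [[  5.8 -32.1  64. ]
 [-29.3 -30.7  64. ]
 [ -5.7  57.7  64. ]]
ball tri [[ -34.2 -118.8  286.7]]
fence end top [[  38.5  240.1   76. ]
 [  23.3  238.3   76. ]
 [  42.6 -160.7   76. ]]
keys [[ -49.7  221.2   46. ]
 [ -43.   145.    46. ]
 [ -97.8  161.1   46. ]
 [ -57.3   53.1   46. ]
 [ -51.5 -115.3   46. ]]
```

```bash
cat > go.py <<'E'
import sys;from h import *
from station import ctrl
from scipy.spatial.transform import Rotation as Ro
p=np.load("pose.npy")
def Wd(x,y,z):
    c,n=np.cos(p[2]),np.sin(p[2]);return np.array([p[0]+(c*x-n*y)/1e3,p[1]+(n*x+c*y)/1e3,z/1e3])
def dr(w):
    c,n=np.cos(p[2]),np.sin(p[2]);a,b=w[0]-p[0],w[1]-p[1];return np.array([c*a+n*b,-n*a+c*b,w[2]])*1e3
s=ctrl.get_state();R=Ro.from_rotvec(s["tcp_rot"]).as_matrix();x=R[:,0]
yaw=np.arctan2(x[1],x[0])-p[2]
print("t",round(s["time"],2),"drill",dr(s["position"]).round(1),"yaw tool-x vs drill-x",round(yaw,3),"F",s["contact_force"].round(1),"q",s["q"].round(2),"w",round(s["width"],4))
Dm=np.array([[np.cos(p[2]),-np.sin(p[2]),0],[np.sin(p[2]),np.cos(p[2]),0],[0,0,1]])
print("drill axes in tool:\n",(R.T@Dm).round(3))
for i in range(1,len(sys.argv)-2,3):
    w=Wd(*map(float,sys.argv[i:i+3]));print("target",w.round(3),"tool shift cm",(R.T@(w-s["position"])*100).round(2))
E
python3 go.py 0 215 120  0 215 50
```

```text
t 0.1 drill [-263.7  463.9  230.6] yaw tool-x vs drill-x 2.58 F [ 0.6 -0.3 -0.3] q [ 1.01  0.33 -0.19  1.05  0.    1.44] w 0.0852
drill axes in tool:
 [[-0.847  0.532  0.   ]
 [ 0.532  0.847 -0.002]
 [-0.001 -0.001 -1.   ]]
target [0.521 0.29  0.12 ] tool shift cm [-35.57  -7.03  11.06]
target [0.521 0.29  0.05 ] tool shift cm [-35.57  -7.02  18.06]
```

Request:
jog_arm(series=[[[0, 0, 0], -0.14], [[0, 0, 0], -0.14], [[0, 0, 0], -0.14], [[0, 0, 0], -0.14], [[-3.3, -3.1, 0.5], 0], [[-3.3, -3.1, 0.5], 0], [[-3.3, -3.1, 0.5], 0], [[-3.3, -3.1, 0.5], 0], [[-3.3, -3.1, 0.5], 0], [[-3.3, -3.1, 0.5], 0], [[-3.3, -3.1, 0.5], 0], [[-3.3, -3.1, 0.5], 0]], jaw=-1)

```text
time: 1.3
position: [0.5225, 0.2901, 0.1907]
tcp_rot: [0.213, -3.134, 0.0]
contact_force: [0.1, 0.2, 0.0]
width: -0.0006
grasp_force: 0.0
```

```bash
python3 go.py 0 215 120  0 215 52
```

```text
t 1.3 drill [  1.3 214.4 190.7] yaw tool-x vs drill-x -3.143 F [0.1 0.2 0. ] q [ 0.38  0.44 -0.12  1.    0.    0.25] w -0.0006
drill axes in tool:
 [[-1.     0.001  0.001]
 [ 0.001  1.    -0.   ]
 [-0.001 -0.    -1.   ]]
target [0.521 0.29  0.12 ] tool shift cm [0.12 0.06 7.07]
target [0.521 0.29  0.052] tool shift cm [ 0.12  0.06 13.87]
```

Request:
jog_arm(series=[[[0.1, 0, 3], 0], [[0.1, 0, 3], 0], [[0.1, 0, 3], 0], [[0.1, 0, 1.2], 0], [[0, 0, 0], 0], [[0, 0, 0], 0]])

```text
time: 1.9
position: [0.5179, 0.2913, 0.0901]
tcp_rot: [-0.214, 3.133, 0.0]
contact_force: [0.1, 0.4, 1.0]
width: -0.0002
grasp_force: 0.0
```

```bash
python3 - <<'E'
from station import vision
import cv2,pickle,numpy as np
o=[]
for n,(a,b) in dict(top=(190,150),scene=(190,160)).items():
    d=vision.get_image(n);pickle.dump(d,open(n+"1.pkl","wb"))
    c=d["color"][b:b+130,a:a+100,::-1];o.append(cv2.resize(c,None,fx=4,fy=4,interpolation=2))
cv2.imwrite("pics/n1.png",np.hstack(o))
E
python3 go.py 0 215 52
```

```text
t 2.0 drill [ -2.3 216.6  91. ] yaw tool-x vs drill-x -3.142 F [-0.5  0.4 -0. ] q [ 0.39  0.53 -0.26  0.78  0.    0.25] w 0.0002
drill axes in tool:
 [[-1.     0.001 -0.003]
 [ 0.001  1.     0.001]
 [ 0.003  0.001 -1.   ]]
target [0.521 0.29  0.052] tool shift cm [-0.22 -0.16  3.9 ]
```

View pics/n1.png

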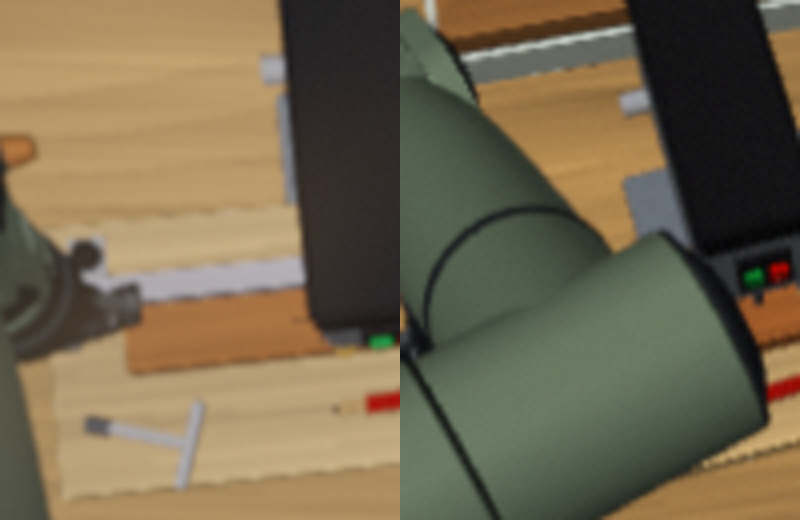

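```bash
python3 - <<'E'
from h import *
T=load("top1")
w=np.array([.5179,.2907,.091])
for z in (0,.02,.04):print(z,((proj(T,w+[0,0,z])-[190,150]+.5)*4-.5).round(0))
import m
print(m.D(onz(T,(np.array([[127,300],[130,373]])+.5)/4-.5+[190,150],.064)))
E
```

```text
0 [[ 73. 345.]]
0.02 [[ 66. 340.]]
0.04 [[ 59. 335.]]
pose [0.55056577 0.07745922 0.1373263 ] 
res [[-0.0, 0.7], [1.1, 0.7], [0.1, 0.4], [-0.0, 1.3], [0.9, 1.4], [-1.2, -1.6], [-0.2, -1.6], [-1.6, -1.0], [-0.5, -1.2]]
[[ 28.2 182.9  64. ]
 [-21.1 185.   64. ]]
```

```bash
python3 - <<'E'
from h import *
T=load("top")
for z in (.231,.3,.4,.5):print(z,proj(T,[.2259,.5009,z]).round(0))
print("base",proj(T,[0,0,0]), proj(load("top1"),[.5179,.2907,.091]))
for n in("top","top1"):cv2.imwrite(f"pics/{n}c.png",0)if 0 else None
a=cv2.resize(T["color"][300:450,0:150,::-1],None,fx=2.6,fy=2.6,interpolation=2)
b=cv2.resize(load("top1")["color"][150:300,130:280,::-1],None,fx=2.6,fy=2.6,interpolation=2)
cv2.imwrite("pics/n2.png",np.hstack([a,b]))
print(load("top1")["cam_to_world"]-T["cam_to_world"])
E
```

```text
0.231 [[ 91. 353.]]
0.3 [[ 77. 355.]]
0.4 [[ 51. 359.]]
0.5 [[ 20. 365.]]
base [[313.97948044 439.11167047]] [[207.82499259 235.85410936]]
[[0. 0. 0. 0.]
 [0. 0. 0. 0.]
 [0. 0. 0. 0.]
 [0. 0. 0. 0.]]
```

View pics/n2.png

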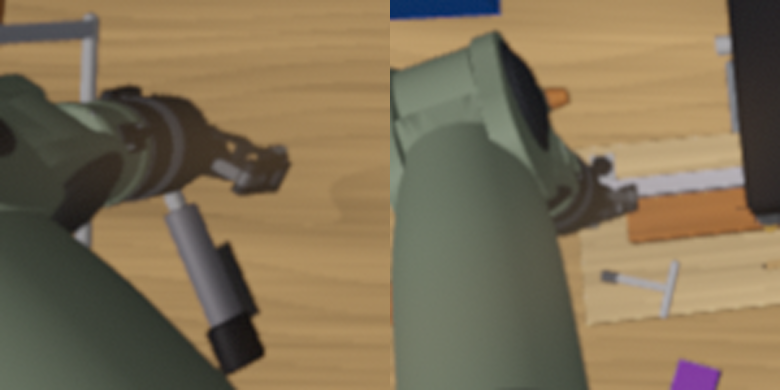

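The crop shows a dark part of the gripper ending near top pixel (224,225), but the shut fingertip should project to (208,236). I'll test the jaws before going lower.

Request:
jog_arm(series=[[[0, 0, -2], 0], [[0, 0, 0], 0], [[0, 0, 0], 0], [[0, 0, 0], 0], [[0, 0, 0], 0]], jaw=0.5)

```text
time: 2.5
position: [0.5171, 0.2908, 0.1088]
tcp_rot: [0.214, -3.134, 0.0]
contact_force: [-0.2, -0.5, 0.8]
width: 0.0638
grasp_force: 0.0
```

```bash
python3 - <<'E'
from station import vision
import pickle
pickle.dump(vision.get_image("top"),open("jo.pkl","wb"))
E
python3 go.py
```

```text
t 2.55 drill [ -4.  215.9 108.8] yaw tool-x vs drill-x -3.143 F [-0.2 -0.3  0.6] q [ 0.39  0.51 -0.24  0.82 -0.    0.25] w 0.0642
drill axes in tool:
 [[-1.     0.001  0.001]
 [ 0.001  1.    -0.   ]
 [-0.001 -0.    -1.   ]]
```

Request:
jog_arm(series=[[[0, 0, 0], 0], [[0, 0, 0], 0], [[0, 0, 0], 0], [[0, 0, 0], 0], [[0, 0, 0], 0], [[0, 0, 0], 0], [[0, 0, 0], 0]], jaw=-1)

```text
time: 3.25
position: [0.5174, 0.291, 0.1093]
tcp_rot: [-0.214, 3.134, 0.0]
contact_force: [-1.1, 0.0, -0.5]
width: -0.0001
grasp_force: 0.0
```

```bash
python3 - <<'E'
from station import vision
from h import *
from go import *
c=vision.get_image("top");pickle.dump(c,open("jc.pkl","wb"));o=load("jo")
m=(np.abs(c["color"].astype(int)-o["color"]).sum(2)>40).astype(np.uint8)
for r in cv2.connectedComponentsWithStats(m)[2][1:]:
    if r[4]>4:print("diff box",r)
print("tip",proj(c,s["position"]))
k=lambda d:cv2.resize(d["color"][195:265,175:260,::-1],None,fx=4.5,fy=4.5,interpolation=2)
cv2.imwrite("pics/n3.png",np.hstack([k(o),k(c)]))
E
```

```text
t 3.25 drill [ -3.6 216.  109.3] yaw tool-x vs drill-x -3.143 F [-1.1  0.  -0.5] q [ 0.39  0.51 -0.24  0.82  0.    0.25] w -0.0001
drill axes in tool:
 [[-1.     0.001 -0.   ]
 [ 0.001  1.     0.   ]
 [ 0.     0.    -1.   ]]
diff box [211 217  17  19 156]
diff box [215 227   3   3   7]
diff box [203 233   7   5  25]
tip [[206.1944459  234.88141895]]
```

View pics/n3.png

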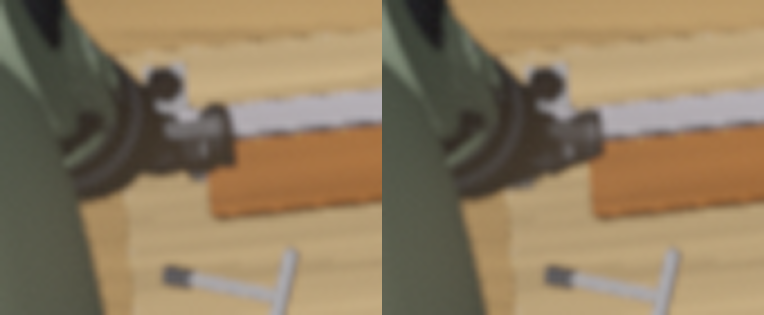

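```bash
python3 - <<'E'
from h import *
from go import *
c=load("jc")
for z in (.12,.16,.2,.25):print(z,[dr(v).round(0) for v in onz(c,[[222,220],[223,224],[222,228]],z)])
E
```

```text
t 3.3 drill [ -3.5 216.  109.3] yaw tool-x vs drill-x -3.143 F [-0.5  0.1  0.7] q [ 0.39  0.51 -0.24  0.82 -0.    0.25] w 0.0001
drill axes in tool:
 [[-1.     0.001 -0.   ]
 [ 0.001  1.     0.   ]
 [ 0.     0.    -1.   ]]
0.12 [array([ 28., 171., 120.]), array([ 18., 169., 120.]), array([  8., 173., 120.])]
0.16 [array([ 20., 164., 160.]), array([ 10., 163., 160.]), array([ -0., 166., 160.])]
0.2 [array([ 11., 158., 200.]), array([  1., 156., 200.]), array([ -8., 159., 200.])]
0.25 [array([  1., 149., 250.]), array([ -9., 148., 250.]), array([-18., 151., 250.])]
```

The bright fingertips sit at about (219,233) with the jaws half open and (207,235) shut. That matches the projected TCP; the dark part is only the gripper knuckles, higher up. I'll descend and push.

Request:
jog_arm(series=[[[0, 0, 2], 0], [[0, 0, 2], 0], [[0, 0, 1.7], 0], [[0, 0, 0], 0], [[0, -1, 0], 0], [[0, -1, 0], 0], [[0, -1, 0], 0], [[0, -1, 0], 0], [[0, -1, 0], 0], [[0, -0.5, 0], 0], [[0, 0, 0], 0], [[0, 0, 0], 0]])

```text
time: 4.5
position: [0.5249, 0.2359, 0.0522]
tcp_rot: [0.213, -3.134, 0.002]
contact_force: [0.3, 0.1, -0.7]
width: -0.0002
grasp_force: 0.0
```

```bash
python3 go.py -3 146 52
```

```text
t 4.5 drill [ -3.7 160.5  52.2] yaw tool-x vs drill-x -3.143 F [ 0.3  0.1 -0.7] q [ 0.29  0.55 -0.35  0.67 -0.    0.16] w -0.0002
drill axes in tool:
 [[-1.     0.002  0.   ]
 [ 0.002  1.    -0.001]
 [-0.    -0.001 -1.   ]]
target [0.528 0.222 0.052] tool shift cm [-0.07 -1.45  0.03]
```

Request:
jog_arm(series=[[[0, -0.3, 0], 0], [[0, -0.3, 0], 0], [[0, -0.3, 0], 0], [[0, -0.2, 0], 0], [[0, 0, 0], 0]])

```text
time: 5.0
position: [0.5263, 0.2251, 0.0521]
tcp_rot: [0.213, -3.134, 0.001]
contact_force: [0.5, 0.0, 0.9]
width: -0.0001
grasp_force: 0.3
```

Request:
jog_arm(series=[[[0, -0.2, 0], 0], [[0, -0.1, 0], 0], [[0, 0, 0], 0]])

```text
time: 5.3
position: [0.5267, 0.2223, 0.0522]
tcp_rot: [0.213, -3.134, 0.001]
contact_force: [-0.3, 0.5, -0.3]
width: 0.0003
grasp_force: 0.3
```

Request:
jog_arm(series=[[[0, -0.1, 0], 0], [[0, -0.1, 0], 0], [[0, 0, 0], 0]])

```text
time: 5.6
position: [0.527, 0.2204, 0.0522]
tcp_rot: [0.214, -3.134, 0.0]
contact_force: [0.0, 1.1, -0.0]
width: 0.0001
grasp_force: 0.2
```

Request:
jog_arm(series=[[[0, -0.1, 0], 0], [[0, -0.1, 0], 0], [[0, 0, 0], 0]])

```text
time: 5.9
position: [0.5272, 0.2193, 0.0523]
tcp_rot: [0.214, -3.134, -0.003]
contact_force: [-0.8, 4.3, -0.7]
width: -0.0002
grasp_force: 2.0
```

```bash
python3 - <<'E'
from station import vision
from m import *
d=vision.get_image("top");pickle.dump(d,open("top2.pkl","wb"))
k=cv2.resize(d["color"][180:285,190:365,::-1],None,fx=4.5,fy=4.5,interpolation=2)
cv2.imwrite("pics/p1.png",k)
E
python3 go.py
```

```text
pose [0.55056577 0.07745922 0.1373263 ] 
res [[-0.0, 0.7], [1.1, 0.7], [0.1, 0.4], [-0.0, 1.3], [0.9, 1.4], [-1.2, -1.6], [-0.2, -1.6], [-1.6, -1.0], [-0.5, -1.2]]
t 5.95 drill [ -3.8 143.7  52.3] yaw tool-x vs drill-x -3.142 F [-0.5  4.7 -1. ] q [ 0.26  0.54 -0.36  0.67  0.    0.13] w -0.0003
drill axes in tool:
 [[-1.     0.001  0.   ]
 [ 0.001  1.     0.001]
 [-0.     0.001 -1.   ]]
```

View pics/p1.png

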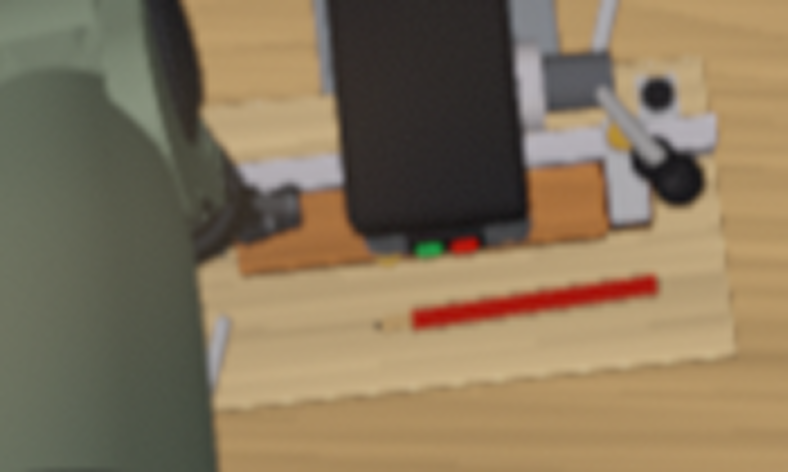

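The top view shows the rail's right end at crop (605,205), flush with the stop block at (608,205), its front edge parallel to the fence. The force rise (4.7 N at TCP y=144) agrees. Next I'll retreat and go to the handle.

Request:
jog_arm(series=[[[0, 1, 0], 0], [[0, 2, 0], 0], [[1.5, 0, -4.2], 0], [[1.5, 0, -4.2], 0], [[1.5, 0, -4.2], 0], [[1.5, 0, -4.2], 0], [[1.5, 0, -4.2], 0], [[1.5, 0, -4.2], 0], [[1.5, 0, -4.2], 0], [[0, 0, 0], 0]])

```text
time: 6.95
position: [0.4202, 0.2347, 0.3526]
tcp_rot: [-0.214, 3.124, 0.002]
contact_force: [-0.3, 0.4, -0.3]
width: 0.0002
grasp_force: 0.0
```

Request:
jog_arm(series=[[[0, 0, 0], 0.15], [[0, 0, 0], 0.15], [[0, 0, 0], 0.15], [[0, 0, 0], 0.15], [[0, 0, 0], 0.15], [[0, 0, 0], 0.15], [[0, 0, 0], 0.15], [[0, 0, 0], 0.15], [[0, 0, 0], 0.15], [[0, 0, 0], 0.15], [[0, 0, 0], 0.07], [[0, 0, 0], 0]])

```text
time: 8.15
position: [0.4193, 0.2339, 0.3458]
tcp_rot: [2.063, 2.368, -0.002]
contact_force: [0.1, 0.3, -0.4]
width: 0.0001
grasp_force: 0.0
```

```bash
python3 go.py -110 -117 345  -45 -119 340
```

```text
t 8.15 drill [-108.7  173.   345.8] yaw tool-x vs drill-x 1.571 F [ 0.1  0.3 -0.4] q [ 0.36  0.14 -0.14  1.29 -0.    1.79] w 0.0001
drill axes in tool:
 [[ 0.     1.    -0.001]
 [ 1.    -0.    -0.   ]
 [-0.    -0.001 -1.   ]]
target [ 0.458 -0.053  0.345] tool shift cm [-29.    -0.13   0.12]
target [ 0.522 -0.047  0.34 ] tool shift cm [-29.19   6.37   0.61]
```

Request:
jog_arm(series=[[[-3.6, 0, 0], 0], [[-3.6, 0, 0], 0], [[-3.6, 0, 0], 0], [[-3.6, 0, 0], 0], [[-3.6, 0, 0], 0], [[-3.6, 0, 0], 0], [[-3.6, 0, 0], 0], [[-3.6, 0, 0], 0], [[0, 0, 0], 0], [[0, 0, 0], 0]])

```text
time: 9.15
position: [0.4585, -0.0518, 0.3459]
tcp_rot: [-2.065, -2.367, 0.001]
contact_force: [0.6, 0.4, 0.6]
width: 0.0001
grasp_force: 0.0
```

```bash
python3 go.py -42 -118 345  -42 -118 330
```

```text
t 9.15 drill [-108.9 -115.4  345.9] yaw tool-x vs drill-x 1.57 F [0.6 0.4 0.6] q [-0.27  0.11 -0.18  1.28 -0.    1.16] w 0.0001
drill axes in tool:
 [[ 0.001  1.     0.   ]
 [ 1.    -0.001 -0.001]
 [-0.001  0.    -1.   ]]
target [ 0.525 -0.045  0.345] tool shift cm [-0.25  6.69  0.09]
target [ 0.525 -0.045  0.33 ] tool shift cm [-0.25  6.69  1.59]
```

Request:
jog_arm(series=[[[-0.1, 2.2, 0], 0], [[-0.1, 2.2, 0], 0], [[-0.1, 2.2, 0], 0], [[0, 0, 0.8], 0], [[0, 0, 0.5], 0], [[0, 0, 0.3], 0], [[0, 0, 0], 0]])

```text
time: 9.85
position: [0.5232, -0.0447, 0.3298]
tcp_rot: [-2.063, -2.368, 0.001]
contact_force: [0.1, 1.1, 0.1]
width: -0.0001
grasp_force: 0.0
```

Request:
jog_arm(series=[[[0, 0, 0.3], 0], [[0, 0, 0.3], 0], [[0, 0, 0.3], 0], [[0, 0, 0], 0]])

```text
time: 10.25
position: [0.524, -0.0453, 0.3214]
tcp_rot: [-2.064, -2.368, 0.001]
contact_force: [-0.9, 0.5, 2.7]
width: 0.0001
grasp_force: 1.4
```

```bash
python3 go.py -42 -118 322; python3 - <<'E'
from station import vision
from h import *
o=[]
for n,(a,b) in dict(top=(270,165),scene=(265,150)).items():
    d=vision.get_image(n);pickle.dump(d,open(n+"3.pkl","wb"))
    o.append(cv2.resize(d["color"][b:b+100,a:a+80,::-1],None,fx=5,fy=5,interpolation=2))
cv2.imwrite("pics/b1.png",np.hstack(o))
E
```

```text
t 10.25 drill [ -43.1 -118.   321.4] yaw tool-x vs drill-x 1.57 F [-0.9  0.5  2.7] q [-0.23  0.24 -0.08  1.25 -0.    1.21] w 0.0001
drill axes in tool:
 [[ 0.001  1.    -0.   ]
 [ 1.    -0.001 -0.   ]
 [-0.    -0.    -1.   ]]
target [ 0.525 -0.045  0.322] tool shift cm [-0.    0.11 -0.06]
```

View pics/b1.png

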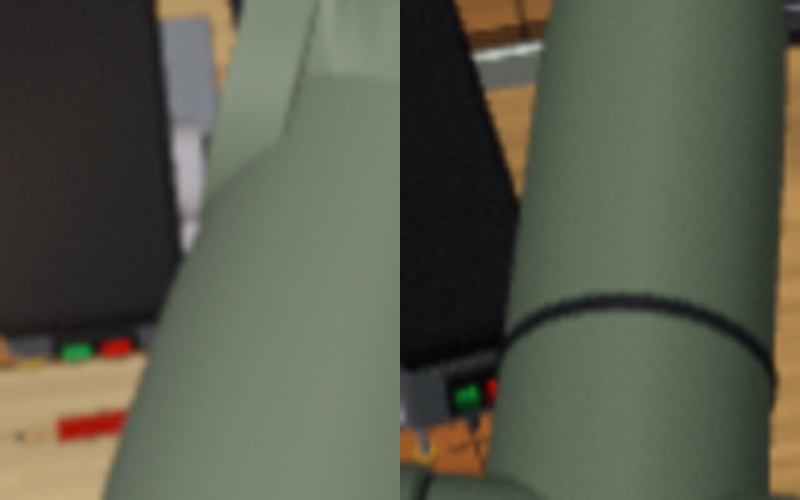

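The arm hides the ball in both views, but the contact at z=321.4 mm with 2.7 N up matches the expected ball top at 322. I'll follow the ball's arc.

Request:
jog_arm(series=[[[0, -0.6, 0.6], 0], [[0, -0.5, 0.7], 0], [[0, -0.5, 0.7], 0], [[0, -0.4, 0.8], 0], [[0, 0, 0], 0]])

```text
time: 10.85
position: [0.5031, -0.0481, 0.2927]
tcp_rot: [-2.064, -2.367, 0.003]
contact_force: [-2.7, -1.8, 4.4]
width: 0.0001
grasp_force: 2.1
```

Request:
jog_arm(series=[[[0, -0.3, 0.8], 0], [[0, -0.3, 0.8], 0], [[0, -0.2, 0.9], 0], [[0, -0.1, 0.9], 0], [[0, 0, 0.8], 0], [[0, 0, 0], 0]])

```text
time: 11.45
position: [0.4954, -0.0491, 0.2499]
tcp_rot: [-2.064, -2.367, 0.001]
contact_force: [-2.1, -1.0, 2.3]
width: -0.0002
grasp_force: 1.3
```

```bash
python3 go.py -69 -117 238
```

```text
t 11.45 drill [ -72.  -117.8  249.9] yaw tool-x vs drill-x 1.57 F [-2.1 -1.   2.3] q [-0.25  0.22 -0.29  1.06  0.    1.19] w -0.0002
drill axes in tool:
 [[ 0.     1.     0.001]
 [ 1.    -0.    -0.001]
 [-0.001  0.001 -1.   ]]
target [ 0.498 -0.048  0.238] tool shift cm [0.08 0.3  1.19]
```

Request:
jog_arm(series=[[[0, 0.1, 0.3], 0], [[0, 0.1, 0.3], 0], [[0, 0, 0.2], 0], [[0, 0, 0], 0], [[0, 0, 0], 0]])

```text
time: 11.95
position: [0.4979, -0.0488, 0.2434]
tcp_rot: [2.064, 2.368, 0.001]
contact_force: [-1.1, 0.1, 2.2]
width: 0.0001
grasp_force: 1.3
```

Request:
jog_arm(series=[[[0, 0, 0.1], 0], [[0, 0, 0.1], 0], [[0, 0, 0], 0], [[0, 0, 0], 0]])

```text
time: 12.35
position: [0.4977, -0.0488, 0.2413]
tcp_rot: [2.064, 2.368, 0.0]
contact_force: [-0.6, -0.2, 2.7]
width: 0.0003
grasp_force: 1.3
```

Request:
jog_arm(series=[[[0, 0, 0.1], 0], [[0, 0, 0], 0], [[0, 0, 0], 0]])

```text
time: 12.65
position: [0.4977, -0.0488, 0.2403]
tcp_rot: [2.064, 2.368, 0.0]
contact_force: [-0.4, 0.1, 3.2]
width: -0.0002
grasp_force: 1.3
```

Request:
jog_arm(series=[[[0, 0, 0.1], 0], [[0, 0, 0], 0], [[0, 0, 0], 0]])

```text
time: 12.95
position: [0.4977, -0.0488, 0.2392]
tcp_rot: [2.064, 2.368, 0.0]
contact_force: [-1.0, 0.2, 3.3]
width: -0.0003
grasp_force: 1.3
```

Request:
jog_arm(series=[[[0, 0, 0.1], 0], [[0, 0, 0], 0], [[0, 0, 0], 0]])

```text
time: 13.25
position: [0.4977, -0.0489, 0.2383]
tcp_rot: [2.064, 2.368, 0.0]
contact_force: [-0.2, -0.0, 2.9]
width: -0.0004
grasp_force: 1.4
```

Request:
jog_arm(series=[[[0, 0, 0.1], 0], [[0, 0, 0], 0], [[0, 0, 0], 0]])

```text
time: 13.55
position: [0.4977, -0.0489, 0.2373]
tcp_rot: [2.064, 2.368, 0.0]
contact_force: [0.1, 0.6, 2.9]
width: -0.0002
grasp_force: 1.6
```

Request:
jog_arm(series=[[[0, 0, 0.1], 0], [[0, 0, 0], 0], [[0, 0, 0], 0]])

```text
time: 13.85
position: [0.4976, -0.0488, 0.2363]
tcp_rot: [2.064, 2.368, 0.0]
contact_force: [-0.6, 0.3, 3.8]
width: -0.0002
grasp_force: 1.8
```

Request:
jog_arm(series=[[[0, 0, 0.1], 0], [[0, 0, 0], 0], [[0, 0, 0], 0]])

```text
time: 14.15
position: [0.4977, -0.0489, 0.2353]
tcp_rot: [2.064, 2.368, 0.0]
contact_force: [-0.9, -1.0, 5.1]
width: -0.0001
grasp_force: 2.1
```

Request:
jog_arm(series=[[[0, 0, 0.1], 0], [[0, 0, 0], 0], [[0, 0, 0], 0], [[0, 0, 0], 0], [[0, 0, 0], 0], [[0, 0, 0], 0]])

```text
time: 14.75
position: [0.4977, -0.0488, 0.2343]
tcp_rot: [2.064, 2.368, 0.0]
contact_force: [-1.0, -0.6, 5.5]
width: 0.0001
grasp_force: 2.5
```

```bash
python3 - <<'E'
from station import vision
from h import *
from go import *
o=[];F=[]
for n,(a,b) in dict(top=(230,180),scene=(225,200)).items():
    d=vision.get_image(n);F.append(ctrl.get_state()["contact_force"])
    o.append(cv2.resize(d["color"][b:b+80,a:a+100,::-1],None,fx=4,fy=4,interpolation=2))
    if n=="scene":print("cross proj",((proj(d,[Wd(0,0,64)])-[a,b])*4).round())
for i in range(4):vision.get_image("top");F.append(ctrl.get_state()["contact_force"])
print(np.mean(F,0).round(2),np.array(F)[:,2].round(1))
cv2.imwrite("pics/e1.png",np.hstack(o))
E
```

```text
t 14.75 drill [ -69.7 -117.9  234.3] yaw tool-x vs drill-x 1.57 F [-1.  -0.6  5.5] q [-0.25  0.23 -0.31  1.02  0.    1.19] w 0.0001
drill axes in tool:
 [[ 0.  1. -0.]
 [ 1. -0.  0.]
 [ 0. -0. -1.]]
cross proj [[218. 146.]]
[-1.06  0.13  5.33] [5.5 5.5 5.3 5.5 4.8 5.3]
```

View pics/e1.png

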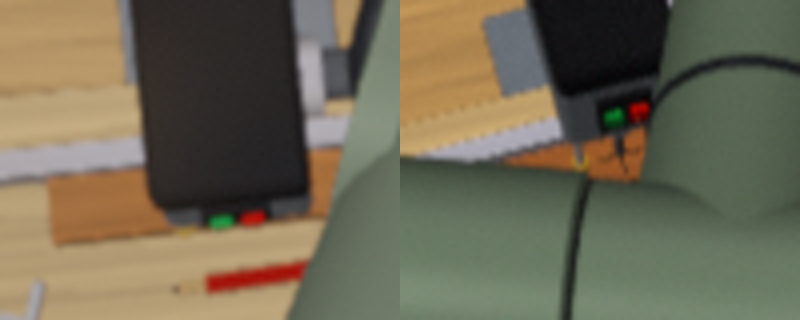

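The scene crop shows the bit at about (620,150) on the pencil cross, which projects to (618,146). The rail is still against the stop. The ball force holds steady at about 5.3 N, roughly 10 N on the bit, at a feed of about 0.95 rad.

```bash
python3 -c "
from station import ctrl
print(ctrl.close_job())"
```

```text
the job is handed in; nothing more can be done
None
```

The job is handed in: the rail is against the stop block, and the finger is holding the front spoke's ball so the bit rests lightly on the pencil cross (about 10 N on the wood, by estimate).

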